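# Hang the saddle planter over the greenhouse rail

### The arm

A 6-joint arm with a two-finger parallel gripper is mounted at the origin on the work surface. World frame = base frame: x ahead of the robot, y to its left, z up, the work surface at z = 0. Lengths are in m, angles in rad, forces in N, time in s.
With the tool pointing down it reaches from about 0.35 to 0.775 m from the base axis. Payload 7.3 kg.
Tool frame: the origin (TCP) lies midway between the tips of the shut fingers; the grasp point (between the pads) lies robot.grasp_offset behind it (robot.grasp_offset is the distance from the TCP to the grasp point, in m); z points along the fingers, x is the direction in which the jaws open and shut, and the axes are right-handed (so a half turn about z gives the same grasp; the last joint's range is limited). The gripper opens to 92 mm and grips with 3 to 60 N. Pads are 19 mm wide; open, the fingers measure 130 mm over their backs; the gripper's body (75 mm by 190 mm) begins 47 mm behind the grasp point.
Start: joints at [-1.282, 0.342, 1.524, -0, 1.275, -0.146], TCP at [0.221, -0.476, 0.227] pointing down, gripper open.
Joint ranges: [-2.53, 2.53], [-0.77, 2.02], [0.04, 2.7], [-1, 4.14], [0.28, 2.66], [-3.11, 3.11]. Speed limits (rad/s): [2.57, 2.57, 3.14, 3.14, 3.14, 3.14].

### API

Orientations are given as [roll, pitch, yaw] about the fixed x, y, z axes, in that order (R = Rz(yaw) Ry(pitch) Rx(roll)).
In Python, from cell import robot gives the robot as it stands. The module is installed in compiled form; this text tells all that it offers.
- The arm moves only by the tool move_arm, never from a script. Its argument "increments" is a list of rows, each a list of 7 numbers: the finger opening in mm, from 0 to 91.8, then the shift along the tool's x, y, z in mm, then the turn, a rotation vector about the tool's x, y, z in rad. A call has 1 to 12 rows; each row shifts and turns the pose as measured when the row begins, along the tool's axes as they then stand; what a row does not reach is not made up. A row lasts 1/8 s, in which the tool goes at most 62.5 mm and 10.7 degrees, less where a joint would pass 70% of its speed; a pose out of reach is approached as far as the arm can. A call is refused whole if a number of a shift passes 62.5 or a number of a turn 0.188, either way. A call with a gripper value outside its range is refused whole. The fingers move at their own pace and stop on an object; "newtons" is the grip in N (left out, the last holds). Time passes only in rows, so rows that do not move let the fingers close. It gives the time, the measured TCP pose, the force and the opening at its end, in the units of the state.
- robot.observe(): the state, without advancing time (a new reading comes with each control period).
- robot.read_camera(name): name is "scene" or "side" or "wrist"; returns a dict with "img" (480x640x3 uint8, red, green, blue), "fx", "fy", "cx", "cy" (pixels), "T" (4x4, takes a point from camera to world coordinates). Camera axes: x right, y down, z forward; pixel columns grow to the right and rows downward; lengths in m; the calibration is good to about 2 mm. A picture is of the moment at which its call begins. There is no depth.
- robot.hand_in(): hands the job in, once; it reports no verdict.
Trained networks look in the newest picture that a camera, given by its name, has taken for a name from the list of things; names that differ only in an ending like _2 or _b are one class to them, and where a whole thing is asked for, a point or a joint stands for the part that bears it (a point fixed in the world has none). Each returns a list of dicts, best first, with "conf" (0 to 1); they miss things now and then, are a little off and sometimes report something else, mostly with a low value. They report only what shows in the picture. A call takes as long as a camera call. They do not tell look-alikes from the thing itself.
- robot.look_for(thing, camera): "rect" ([left, top, width, height] in pixels, round what is visible of it).
The state is a dict: "time": time; "qpos": joint angles; "qvel": joint speeds; "joint_efforts": joint torques, N m; "tool_pos": TCP position; "tool_rot": TCP orientation; "contact_force": force on the tool from outside, world axes, zero at the start; "torque": the same for the moment, N m; "opening": finger opening in m.
Only numpy, scipy, OpenCV 4.12 (cv2) and the standard library are available. Lean on these libraries where they do the work, as an engineer would, in place of code of your own. Each camera call takes 0.05 s, during which the arm holds its last target.

### The job

Pick up the saddle planter (the twin pot with an open gap under its bridge) by its grip tab, carry it upright and hang it over the middle of the round bar of the rail, one pot on each side, then let go so that it hangs there by its bridge. Leave the other twin planter, whose two pots stand back to back without a gap, where it is.

Things in the scene. Friction and masses are not known exactly. Their poses are not given: they have to be found in the camera images.
- saddle_center (a point): Saddle planter, 176 (x) x 60 (y) x 135 mm high, 0.3 to 0.52 kg: two black 60 mm square pots, 50 mm high, at its +x and -x, joined by an aluminium bridge (inverted U, 32 mm wide in y, underside 85, top 90 mm above the pots' bottoms). Clear gap below the bridge: 50 mm in x, open along y. Point: its centre, 67.5 mm above the bottoms, 17.5 mm below the bridge's underside; z up.
- saddle_grip (a point): Middle of the saddle planter's black upright grip tab, 45 mm above the planter's centre (112.5 mm above the pots' bottoms). The tab stands on the middle of the bridge: 30 mm along x, 14 mm along y (pinch it across y), 45 mm high. The seedlings beside it reach to about 90 mm above the pots' bottoms. Same axes as the planter.
- twin_center (a point): The other twin planter, to be left alone: same pots, materials, grip tab and height (135 mm), but its two pots touch back to back with no gap, so it is only 120 mm along its x (60 mm along y). Point: its centre, 67.5 mm above its bottom; z up.
- rail_mid (a point): Rail fixed on the bench: a level round steel bar, 16 mm in diameter, 280 mm long, axis 117 mm and top 125 mm above the bench, on two aluminium posts 130 mm high with feet 120 mm long. Point: middle of the bar, on its axis; y along the bar, x level across it, z up. The hung planter has its y along the bar, either way round, its pots 40 mm above the bench.
There are look-alikes about, which are no part of the job. What is shaped like the part that bears saddle_center but orange or yellow is not meant.

How it is judged:
By the outcome, as a careful person would: the job done as asked, in the order asked, and still so for the second after the job is handed in, with the robot touching nothing.
It also fails if it takes over 42 s, if anything falls off the work surface, if the arm or the gripper's body presses on something with over 40 N, if the wrist force passes 120 N, or if a joint passes its speed limit or range.

## Working session

There is one attempt and no reset: what is moved stays moved. The work goes in short steps, Python scripts to look and compute and a tool call to move; the robot and the scene stay as the last step left them, time stands still between calls to the robot, and variables do not carry over. Pictures are saved under pics/ and viewed, and the job is handed in when it is done.

Besides the shell and the picture viewer there is one more tool, called after "Request:" in YAML: its name, and indented under it one key for each argument. move_arm: Moves the arm, as the interface text tells. Its arguments: {"type":"object","properties":{"increments":{"type":"array"},"newtons":{"type":"number"}},"required":["increments"]}

```bash
mkdir -p pics; cat > h.py <<'E'
from cell import robot
import numpy as np, cv2
def snap(cam,name):
    c=robot.read_camera(cam); cv2.imwrite(f'pics/{name}.png',c['img'][:,:,::-1]); 
    np.savez(f'pics/{name}.npz',**{k:c[k] for k in('fx','fy','cx','cy','T','img')}); return c
def proj(c,P):
    T=np.array(c['T']);P=np.atleast_2d(P);p=(P-T[:3,3])@T[:3,:3]
    return np.c_[c['fx']*p[:,0]/p[:,2]+c['cx'],c['fy']*p[:,1]/p[:,2]+c['cy']]
def ray(c,u,v,z):
    T=np.array(c['T']);d=T[:3,:3]@np.array([(u-c['cx'])/c['fx'],(v-c['cy'])/c['fy'],1]);o=T[:3,3]
    return o+d*(z-o[2])/d[2]
E
python3 - <<'E'
from h import *
for n in('scene','side','wrist'):
    c=snap(n,n+'0')
    print(n,np.array(c['T'])[:3,3].round(3),c['fx'])
    for t in('saddle_center','saddle_grip','twin_center','rail_mid'):
        print(t,[(r['rect'],round(r['conf'],2)) for r in robot.look_for(t,n)])
print(robot.observe(), robot.grasp_offset)
E
```

```text
scene [1.218 0.537 0.994] 457.6735730367081
saddle_center [([459.7, 250.4, 44.7, 64.5], 0.93), ([297.1, 243.6, 66.8, 55.1], 0.83), ([225.5, 146.6, 52.6, 47.9], 0.67), ([386.8, 198.9, 61.5, 45.4], 0.58)]
saddle_grip [([299.1, 243.3, 60.7, 51.7], 0.85), ([459.6, 247.1, 42.3, 67.5], 0.82), ([385.5, 199.0, 60.4, 48.0], 0.63)]
twin_center [([377.7, 266.9, 30.5, 58.7], 0.84)]
rail_mid [([148.1, 208.4, 103.5, 96.6], 0.72)]
side [-0.174  0.65   0.996] 494.0527266104777
saddle_center [([296.1, 321.6, 71.6, 86.5], 0.9), ([170.4, 353.9, 76.5, 85.5], 0.77), ([276.6, 215.5, 44.4, 69.0], 0.76), ([458.4, 189.4, 66.8, 44.4], 0.69)]
saddle_grip [([296.8, 319.7, 72.0, 87.8], 0.72), ([168.3, 350.0, 78.0, 89.5], 0.71), ([459.1, 184.9, 69.2, 50.4], 0.63), ([279.0, 215.8, 41.3, 69.7], 0.61)]
twin_center [([209.7, 260.7, 61.0, 52.9], 0.67)]
rail_mid [([301.6, 115.7, 105.8, 83.0], 0.55), ([275.0, 216.4, 47.4, 68.6], 0.54)]
wrist [ 0.281 -0.447  0.385] 378.99350034450447
saddle_center [([32.8, 68.2, 172.6, 205.0], 0.75)]
saddle_grip [([30.7, 65.1, 177.0, 208.1], 0.88)]
twin_center []
rail_mid []
{'time': 0.75, 'qpos': array([-1.28199376e+00,  3.41951909e-01,  1.52409660e+00,  7.01181676e-06,
        1.27539762e+00, -1.45988839e-01]), 'qvel': array([-0.0008724 ,  0.00108982, -0.00107115, -0.00121067, -0.00079201,
        0.00174527]), 'joint_efforts': array([-3.15864949e-03, -4.31063640e+01, -2.44459677e+01,  7.13835144e-02,
        4.80972708e-02,  7.85931746e-06]), 'tool_pos': array([ 0.22117476, -0.4761609 ,  0.22676668]), 'tool_rot': array([ 3.14157798e+00, -1.45935931e-04, -1.13600696e+00]), 'contact_force': array([ 0.2819682 , -0.64590645, -0.0519929 ]), 'torque': array([0.03208489, 0.03810983, 0.02957552]), 'opening': 0.09184259821747207} 0.0188
```

View pics/scene0.png

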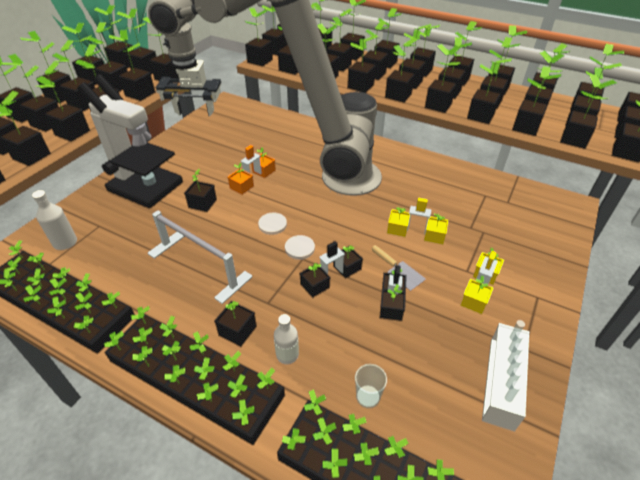

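View pics/side0.png

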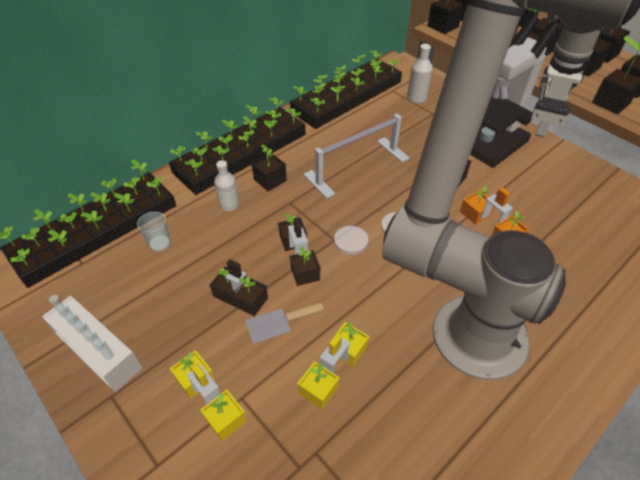

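View pics/wrist0.png

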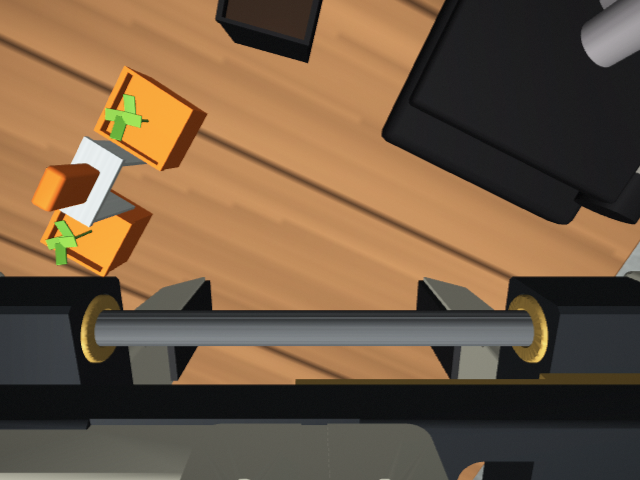

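Candidates in the scene view:
- Black pair with a gap and white bridge at (331,267), side view (299,250).
- Black back-to-back pair at (393,295), side view (238,287).
- Yellow saddles at (418,220) and (484,280).
- Orange saddle at (252,170).

Only the pair at (331,267) is both black and gapped. I'll confirm that in enlarged crops.

```bash
python3 - <<'E'
import cv2,numpy as np
a=cv2.imread('pics/scene0.png')[215:335,280:420];b=cv2.imread('pics/side0.png')[190:320,200:340]
a=cv2.resize(a,(400,343),interpolation=2);b=cv2.resize(b,(400,343),interpolation=2)
cv2.imwrite('pics/crop1.png',np.hstack([a,b]))
a=cv2.imread('pics/scene0.png')[200:310,140:260];b=cv2.imread('pics/side0.png')[105:205,295:415]
a=cv2.resize(a,(400,367),interpolation=2);b=cv2.resize(b,(400,367),interpolation=2)
cv2.imwrite('pics/crop2.png',np.hstack([a,b]))
E
```

```text
(no output)
```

View pics/crop1.png

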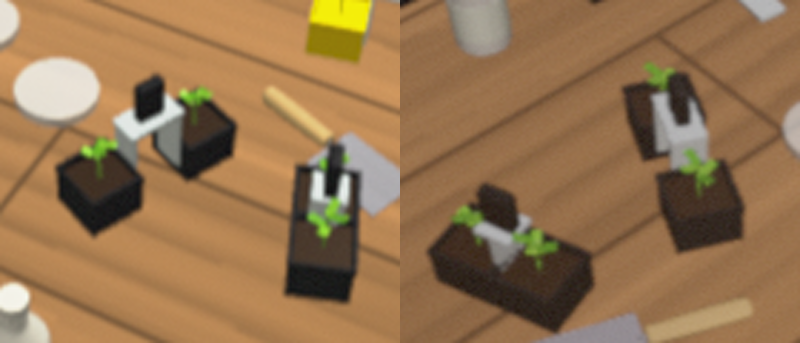

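View pics/crop2.png

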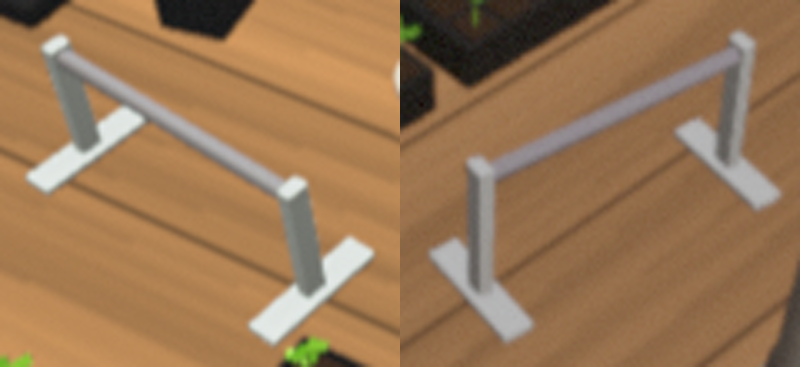

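The crops confirm it: the gapped black planter is at scene (331,267), the back-to-back twin at (393,295). The rail's post tops are at scene (157,213) and (228,256). Now I'll measure.

```bash
cat >> h.py <<'E'
class C(dict): pass
def load(n):
    d=np.load(f'pics/{n}.npz'); return {k:d[k] for k in d.files}
def tri(c1,p1,c2,p2):
    A=[];b=[]
    for c,p in((c1,p1),(c2,p2)):
        T=np.array(c['T']);d=T[:3,:3]@np.array([(p[0]-c['cx'])/c['fx'],(p[1]-c['cy'])/c['fy'],1]);d/=np.linalg.norm(d)
        M=np.eye(3)-np.outer(d,d);A.append(M);b.append(M@T[:3,3])
    return np.linalg.lstsq(np.vstack(A),np.hstack(b),rcond=None)[0]
E
python3 - <<'E'
from h import *
s=load('scene0');d=load('side0')
for n,p,q,z in(('tabtop',(332.9,243),(297.7,219.6),.135),('tabc',(332.5,249.6),(298.4,227.5),.1125),('postB',(227.6,256.4),(319.3,149.4),.13),('postA',(157.1,213.2),(397.3,115.9),.13)):
    print(n,ray(s,*p,z).round(4),ray(d,*q,z).round(4),tri(s,p,d,q).round(4))
S=lambda x,y:(280+x/2.857,215+y/2.858)
for n,p,z in(('p1L',(57,178),.05),('p1N',(97,208),.05),('p1R',(142,183),.05),('p1Nb',(96,234),0),('p2N',(190,150),.05),('p2R',(236,124),.05),('p2Nb',(192,178),0)):
    print(n,ray(s,*S(*p),z).round(4))
E
```

```text
tabtop [0.4528 0.1587 0.135 ] [0.4554 0.1514 0.135 ] [0.4531 0.1562 0.1371]
tabc [0.4553 0.1594 0.1125] [0.451  0.1539 0.1125] [0.4521 0.1555 0.1101]
postB [ 0.6216 -0.0593  0.13  ] [ 0.6185 -0.0653  0.13  ] [ 0.619  -0.0637  0.1281]
postA [ 0.5813 -0.3353  0.13  ] [ 0.579  -0.3385  0.13  ] [ 0.5796 -0.3385  0.1285]
p1L [0.5355 0.1034 0.05  ]
p1N [0.5493 0.1543 0.05  ]
p1R [0.5026 0.1768 0.05  ]
p1Nb [0.5422 0.1488 0.    ]
p2N [0.4436 0.1982 0.05  ]
p2R [0.3912 0.2228 0.05  ]
p2Nb [0.4351 0.1985 0.    ]
```

```bash
cat >> h.py <<'E'
from scipy.spatial.transform import Rotation as R
def Rt(yaw): return (R.from_euler('z',yaw)*R.from_euler('x',np.pi)).as_matrix()
def plan(p0,rot0,targets,n):
    """straight to target (x,y,z,yaw) in n rows; prints per row tool increments"""
    R0=R.from_euler('xyz',rot0)
    R1=R.from_matrix(Rt(targets[3])); rv=(R0.inv()*R1).as_rotvec(); 
    P=np.array(targets[:3]);
    for i in range(n):
        Ri=R0*R.from_rotvec(rv*i/n)
        print(np.r_[Ri.inv().apply((P-p0)/n)*1000,rv/n].round(3).tolist())
def saddle(x,y,yaw,zb=0):
    """corner points: pots (both), tab"""
    c,s=np.cos(yaw),np.sin(yaw);E=[]
    def box(x0,x1,y0,y1,z0,z1):
        v=np.array([[a,b,z] for z in(z0,z1) for a,b in((x0,y0),(x1,y0),(x1,y1),(x0,y1))]);
        v=np.c_[x+c*v[:,0]-s*v[:,1],y+s*v[:,0]+c*v[:,1],zb+v[:,2]]
        for i in range(4): E.extend([(v[i],v[(i+1)%4]),(v[4+i],v[4+(i+1)%4]),(v[i],v[4+i])])
    box(-.088,-.028,-.03,.03,0,.05);box(.028,.088,-.03,.03,0,.05);box(-.015,.015,-.007,.007,.09,.135);box(-.027,.027,-.016,.016,.085,.09)
    return E
def draw(c,E,name,crop=None,col=(0,0,255),k=4):
    im=c['img'][:,:,::-1].copy(); 
    x0,y0,w,h=crop or (0,0,640,480); im=cv2.resize(im[y0:y0+h,x0:x0+w],None,fx=k,fy=k,interpolation=cv2.INTER_CUBIC)
    for a,b in E:
        q=(proj(c,np.array([a,b]))-[x0-.5,y0-.5])*k
        cv2.line(im,tuple(int(t*16) for t in q[0]),tuple(int(t*16) for t in q[1]),col,1,cv2.LINE_AA,4)
    cv2.imwrite(f'pics/{name}.png',im)
E
python3 - <<'E'
from h import *
w=load('wrist0');o=robot.observe()
T=np.eye(4);T[:3,:3]=R.from_euler('xyz',o['tool_rot']).as_matrix();T[:3,3]=o['tool_pos']
X=np.linalg.inv(T)@w['T'];print(X.round(3));np.save('X.npy',X)
yaw=np.radians(66)
for off in(.03,.06,.09,.12):
  for z in(.26,.30):
    p=np.array([.453,.157])+off*np.array([.914,-.407])
    Tt=np.eye(4);Tt[:3,:3]=Rt(yaw);Tt[:3,3]=[*p,z];w['T']=Tt@X
    print(off,z,p,proj(w,[[.453,.157,.135],[.453,.157,0],[.373,.19,.05],[.533,.124,.05]]).round().tolist())
s=load('scene0');d=load('side0')
draw(s,saddle(.453,.157,np.radians(-24)),'ov1',(280,215,140,120));draw(d,saddle(.453,.157,np.radians(-24)),'ov2',(200,190,140,130))
for n,p in(('pot',(200,206)),('pot2',(236,338)),('bottle',(287,355))):print(n,ray(s,*p,0).round(3))
E
```

```text
[[ 1.    -0.    -0.001 -0.001]
 [ 0.001  0.968  0.25  -0.067]
 [ 0.001 -0.25   0.968 -0.158]
 [ 0.     0.     0.     1.   ]]
0.03 0.26 [0.48042 0.14479] [[315.0, 196.0], [315.0, 180.0], [312.0, 89.0], [317.0, 270.0]]
0.03 0.3 [0.48042 0.14479] [[315.0, 190.0], [315.0, 177.0], [312.0, 95.0], [317.0, 259.0]]
0.06 0.26 [0.50784 0.13258] [[315.0, 155.0], [315.0, 152.0], [312.0, 53.0], [317.0, 242.0]]
0.06 0.3 [0.50784 0.13258] [[315.0, 154.0], [315.0, 152.0], [312.0, 62.0], [317.0, 233.0]]
0.09 0.26 [0.53526 0.12037] [[315.0, 112.0], [315.0, 123.0], [312.0, 15.0], [317.0, 212.0]]
0.09 0.3 [0.53526 0.12037] [[315.0, 116.0], [315.0, 125.0], [312.0, 29.0], [317.0, 206.0]]
0.12 0.26 [0.56268 0.10816] [[315.0, 66.0], [315.0, 92.0], [312.0, -25.0], [317.0, 181.0]]
0.12 0.3 [0.56268 0.10816] [[315.0, 76.0], [315.0, 97.0], [312.0, -6.0], [317.0, 178.0]]
pot [ 0.39  -0.368  0.   ]
pot2 [0.75 0.04 0.  ]
bottle [0.73  0.179 0.   ]
```

View pics/ov1.png

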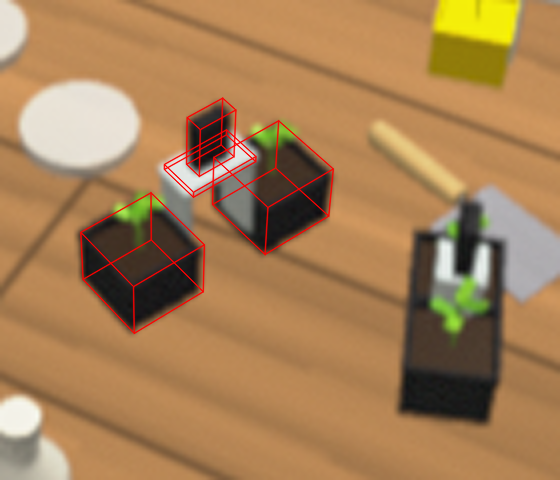

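View pics/ov2.png

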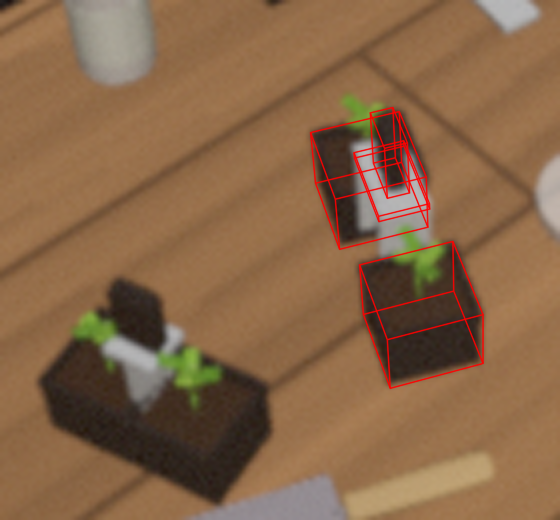

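The overlay at (0.453, 0.157), yaw -24° fits both views to about 2 mm. Next I'll hover and check it with the wrist camera.

```bash
python3 - <<'E'
from h import *
o=robot.observe()
p=o['tool_pos'];y0=o['tool_rot'][2]
a=np.radians
plan(p,[np.pi,0,y0],(.43,-.15,.27,a(0.5)),7)
plan(np.array([.43,-.15,.27]),[np.pi,0,a(.5)],(.48,.145,.27,a(66)),7)
E
```

```text
[-29.693, -46.683, -6.176, 0.0, 0.0, -0.164]
[-21.697, -50.894, -6.176, 0.0, 0.0, -0.164]
[-13.122, -53.748, -6.176, 0.0, 0.0, -0.164]
[-4.196, -55.167, -6.176, 0.0, 0.0, -0.164]
[4.841, -55.114, -6.176, 0.0, 0.0, -0.164]
[13.75, -53.591, -6.176, 0.0, 0.0, -0.164]
[22.291, -50.637, -6.176, 0.0, 0.0, -0.164]
[7.51, -42.079, -0.0, -0.0, 0.0, -0.163]
[14.252, -40.298, -0.0, -0.0, 0.0, -0.163]
[20.614, -37.445, -0.0, -0.0, 0.0, -0.163]
[26.428, -33.595, -0.0, -0.0, 0.0, -0.163]
[31.538, -28.851, -0.0, -0.0, 0.0, -0.163]
[35.81, -23.339, -0.0, -0.0, 0.0, -0.163]
[39.128, -17.206, -0.0, -0.0, 0.0, -0.163]
```

Request:
move_arm:
  increments:
    - [91.8,-30,-47,-6,0,0,-0.164]
    - [91.8,-22,-51,-6,0,0,-0.164]
    - [91.8,-13,-54,-6,0,0,-0.164]
    - [91.8,-4,-55,-6,0,0,-0.164]
    - [91.8,5,-55,-6,0,0,-0.164]
    - [91.8,14,-54,-6,0,0,-0.164]
    - [91.8,22,-51,-6,0,0,-0.164]

```text
time: 1.62
tool_pos: [0.4302, -0.1396, 0.2699]
tool_rot: [3.14, -0.003, 0.041]
contact_force: [0.6, 0.1, -0.0]
opening: 0.0919
```

Request:
move_arm:
  increments:
    - [91.8,8,-42,0,0,0,-0.163]
    - [91.8,14,-40,0,0,0,-0.163]
    - [91.8,21,-37,0,0,0,-0.163]
    - [91.8,26,-34,0,0,0,-0.163]
    - [91.8,32,-29,0,0,0,-0.163]
    - [91.8,36,-23,0,0,0,-0.163]
    - [91.8,39,-17,0,0,0,-0.163]

```text
time: 2.5
tool_pos: [0.4686, 0.168, 0.2707]
tool_rot: [3.134, -0.0, 1.222]
contact_force: [0.7, 0.0, -0.3]
opening: 0.0919
```

```bash
python3 - <<'E'
from h import *
c=snap('wrist','wrist1');o=robot.observe();print(o['tool_pos'],o['tool_rot'],o['qvel'].round(3))
draw(c,saddle(.453,.157,np.radians(-24)),'ov3',None,k=1.25)
E
```

```text
[0.46865884 0.17223442 0.2706232 ] [ 3.13509645 -0.00330527  1.23156947] [-0.072 -0.029  0.052 -0.023 -0.001  0.116]
```

View pics/ov3.png

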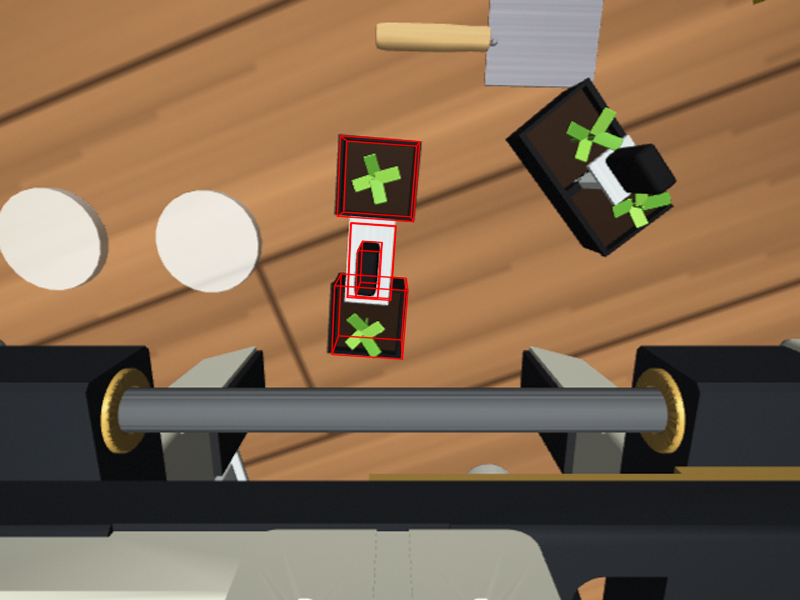

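The wrist view agrees: tab at about (368,268) in the 1.25x image, on the model. Next, align above the tab.

```bash
python3 - <<'E'
from h import *
o=robot.observe()
plan(o['tool_pos'],o['tool_rot'],(.453,.157,.18,np.radians(66)),3)
E
```

```text
[-6.625, -3.428, 30.164, 0.002, -0.001, 0.027]
[-6.677, -3.188, 30.179, 0.002, -0.001, 0.027]
[-6.723, -2.946, 30.194, 0.002, -0.001, 0.027]
```

Request:
move_arm:
  increments:
    - [91.8,-6.6,-3.4,30,0.002,-0.001,0.027]
    - [91.8,-6.7,-3.2,30,0.002,-0.001,0.027]
    - [91.8,-6.7,-3,30,0.002,-0.001,0.027]
    - [91.8,0,0,0,0,0,0]

```text
time: 3.05
tool_pos: [0.4529, 0.1586, 0.1788]
tool_rot: [3.14, -0.002, 1.151]
contact_force: [0.3, -0.9, 1.3]
opening: 0.0917
```

```bash
python3 - <<'E'
from h import *
c=snap('wrist','wrist2');o=robot.observe();print(o['tool_pos'],o['tool_rot'],o['qvel'].round(3))
draw(c,saddle(.453,.157,np.radians(-24)),'ov4',None,k=1.25)
plan(o['tool_pos'],o['tool_rot'],(.453,.157,.0955,np.radians(66)),4)
E
```

```text
[0.45414481 0.1589588  0.18019777] [ 3.13717021 -0.00368602  1.15171427] [ 0.004 -0.019 -0.046  0.001  0.01  -0.005]
[-0.642, -0.156, 21.172, 0.001, -0.001, -0.0]
[-0.622, -0.132, 21.172, 0.001, -0.001, -0.0]
[-0.603, -0.109, 21.173, 0.001, -0.001, -0.0]
[-0.583, -0.086, 21.174, 0.001, -0.001, -0.0]
```

View pics/ov4.png

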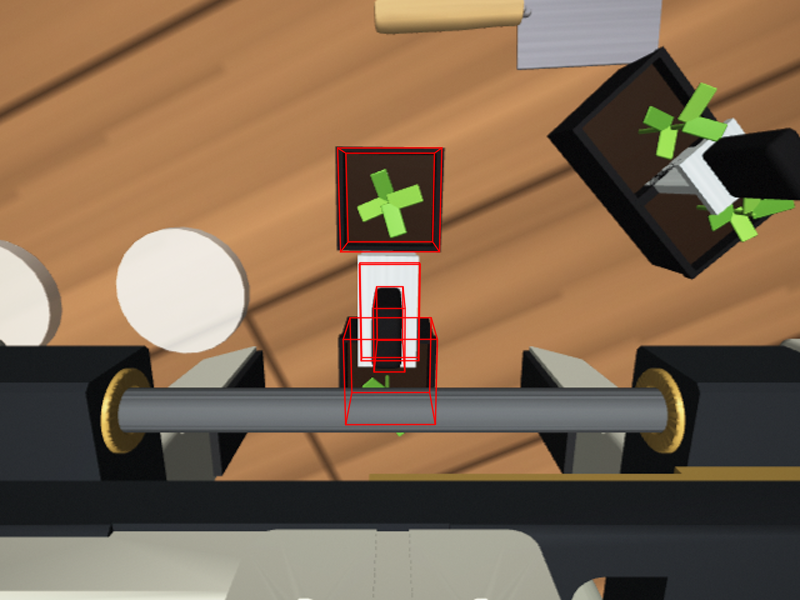

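Request:
move_arm:
  increments:
    - [91.8,-0.6,0,21,0,0,0]
    - [91.8,-0.6,0,21,0,0,0]
    - [91.8,-0.6,0,21,0,0,0]
    - [91.8,-0.6,0,21,0,0,0]
    - [91.8,0,0,0,0,0,0]

```text
time: 3.72
tool_pos: [0.4619, 0.1584, 0.1028]
tool_rot: [3.123, -0.014, 1.153]
contact_force: [-0.7, 0.3, 0.1]
opening: 0.092
```

```bash
python3 - <<'E'
from h import *
o=robot.observe();print(o['tool_pos'],o['tool_rot'],o['qpos'].round(3),o['qvel'].round(3))
plan(o['tool_pos'],o['tool_rot'],(.453,.157,.0955,np.radians(66)),2)
E
```

```text
[0.46193213 0.15840668 0.10275352] [ 3.12271084 -0.01368717  1.15310297] [ 1.730e-01  4.080e-01  1.813e+00  1.000e-03  8.970e-01 -9.810e-01] [ 0.002 -0.032 -0.047 -0.001  0.015 -0.   ]
[-2.504, -3.864, 3.52, 0.009, -0.007, 0.001]
[-2.482, -3.829, 3.574, 0.009, -0.007, 0.001]
```

Request:
move_arm:
  increments:
    - [91.8,-2.5,-3.9,3.5,0.009,-0.007,0]
    - [91.8,-2.5,-3.8,3.5,0.009,-0.007,0]
    - [91.8,0,0,0,0,0,0]

```text
time: 4.1
tool_pos: [0.4547, 0.1574, 0.0984]
tool_rot: [3.137, -0.002, 1.153]
contact_force: [0.2, -0.3, -0.0]
opening: 0.0923
```

```bash
python3 - <<'E'
from h import *
o=robot.observe();print(o['tool_pos'],o['tool_rot'],o['qpos'].round(3),o['qvel'].round(3))
plan(o['tool_pos'],o['tool_rot'],(.453,.157,.0955,np.radians(66)),1)
E
```

```text
[0.45472253 0.15743463 0.09843724] [ 3.13719499e+00 -2.00597840e-03  1.15329927e+00] [ 1.740e-01  4.120e-01  1.821e+00 -1.000e-03  9.040e-01 -9.780e-01] [-0.    -0.011 -0.011 -0.003  0.003 -0.001]
[-1.102, -1.411, 2.929, 0.004, -0.002, 0.001]
```

Good. One small correction, then close at 30 N.

Request:
move_arm:
  increments:
    - [91.8,-1,-1.5,2.5,0.004,-0.002,0]
    - [0,0,0,0,0,0,0]
    - [0,0,0,0,0,0,0]
    - [0,0,0,0,0,0,0]
    - [0,0,0,0,0,0,0]
    - [0,0,0,0,0,0,0]
  newtons: 30

```text
time: 4.85
tool_pos: [0.4532, 0.1572, 0.0964]
tool_rot: [3.14, -0.001, 1.153]
contact_force: [0.3, 0.3, 0.1]
opening: 0.0464
```

```bash
python3 - <<'E'
from h import *
o=robot.observe();print(o['tool_pos'],o['tool_rot'],o['opening'])
E
```

```text
[0.4532357  0.15719572 0.0963782 ] [ 3.14047677e+00 -5.31792151e-04  1.15336860e+00] 0.046381687138765115
```

Request:
move_arm:
  increments:
    - [0,0,0,0,0,0,0]
    - [0,0,0,0,0,0,0]
    - [0,0,0,0,0,0,0]
    - [0,0,0,0,0,0,0]
    - [0,0,0,0,0,0,0]
    - [0,0,0,0,0,0,0]
  newtons: 30

```text
time: 5.6
tool_pos: [0.4529, 0.1571, 0.0961]
tool_rot: [3.141, -0.0, 1.154]
contact_force: [-1.7, -0.5, -0.5]
opening: 0.0143
```

Request:
move_arm:
  increments:
    - [0,0,0,-10,0,0,0]
    - [0,0,0,-20,0,0,0]
    - [0,0,0,-20,0,0,0]
    - [0,0,0,-20,0,0,0]
    - [0,0,0,0,0,0,0]
    - [0,0,0,0,0,0,0]

```text
time: 6.35
tool_pos: [0.4508, 0.1569, 0.1676]
tool_rot: [-3.137, 0.003, 1.153]
contact_force: [0.0, -0.3, -5.6]
opening: 0.0136
```

```bash
python3 - <<'E'
from h import *
c=snap('wrist','wrist3');s=snap('scene','scene3');d=snap('side','side3')
o=robot.observe();print(o['tool_pos'],o['tool_rot'],o['contact_force'],o['torque'],o['opening'])
p=o['tool_pos'];zb=p[2]-.0961
E=saddle(p[0],p[1],o['tool_rot'][2]-np.pi/2,zb)
draw(c,E,'ov5',None,k=1.25);draw(s,E,'ov6',(260,200,140,120));draw(d,E,'ov7',(240,150,140,130))
a=cv2.imread('pics/ov6.png');b=cv2.imread('pics/ov7.png')[:480];cv2.imwrite('pics/ov67.png',cv2.resize(np.hstack([a,b]),None,fx=.71,fy=.71))
E
```

```text
[0.45089881 0.15688619 0.16742732] [-3.13697492e+00  3.03080193e-03  1.15316967e+00] [-0.55948372  0.07036346 -4.21056891] [ 0.05261026 -0.20017142  0.03286561] 0.014109115759487393
```

View pics/ov5.png

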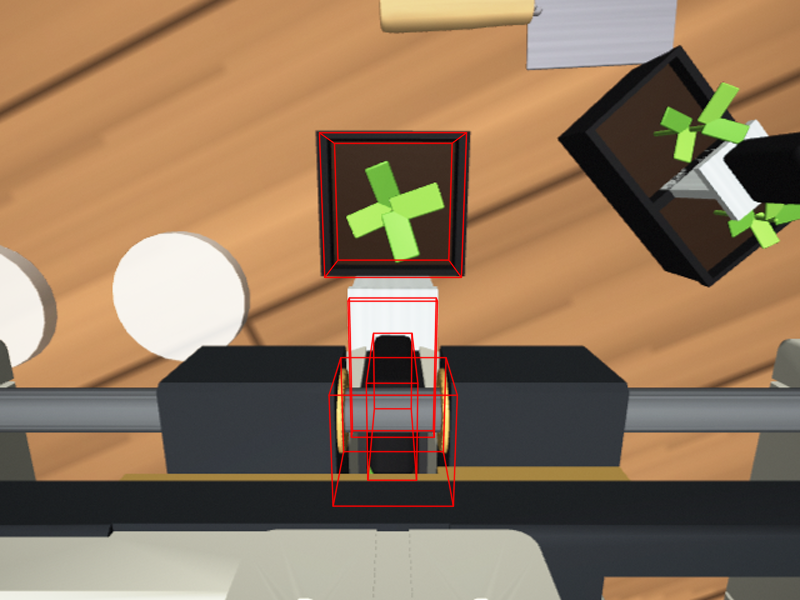

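View pics/ov67.png

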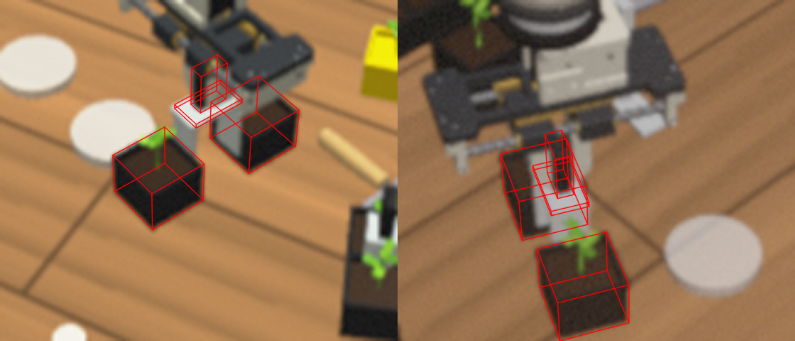

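The planter is held and level, with the model on the pots in all views. Now refine the rail pose with an overlay on the start pictures, where it isn't hidden.

```bash
cat >> h.py <<'E'
def rail(x,y,yaw):
    c,s=np.cos(yaw),np.sin(yaw);f=lambda a,b,z:np.array([x+c*a-s*b,y+s*a+c*b,z]);E=[]
    for a,z in((0,.125),(0,.109),(.008,.117),(-.008,.117)):E.append((f(a,-.14,z),f(a,.14,z)))
    for b in(-.14,.14):
        E.append((f(0,b,0),f(0,b,.13)));E.append((f(-.06,b,.005),f(.06,b,.005)))
    E.append((f(-.03,0,.117),f(.03,0,.117)))
    return E
E
python3 - <<'E'
from h import *
s=load('scene0');d=load('side0')
E=rail(.6,-.199,np.radians(-8.3))
draw(s,E,'r1',(140,200,120,110));draw(d,E,'r2',(295,105,120,110))
a=cv2.imread('pics/r1.png');b=cv2.imread('pics/r2.png');cv2.imwrite('pics/r12.png',cv2.resize(np.hstack([a,b]),None,fx=.83,fy=.83))
E
```

```text
(no output)
```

View pics/r12.png

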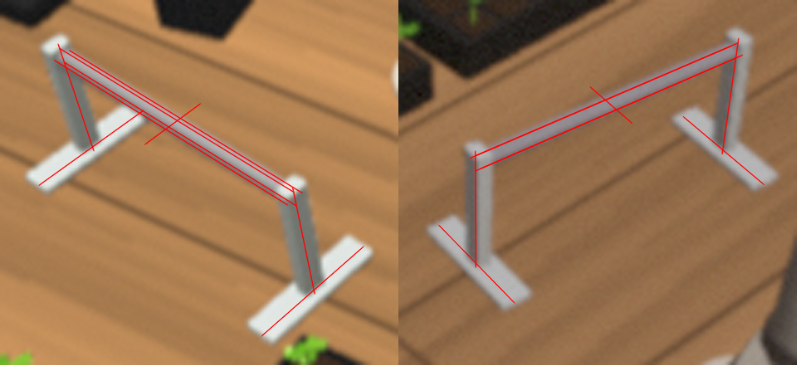

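```bash
python3 - <<'E'
from h import *
o=robot.observe();p=o['tool_pos']
plan(p,o['tool_rot'],(.453,.157,.265,np.radians(66)),4)
plan(np.array([.453,.157,.265]),[np.pi,0,np.radians(66)],(.6,-.2,.265,np.radians(81.7)),12)
E
```

```text
[0.165, 0.356, -24.396, -0.001, 0.001, 0.0]
[0.184, 0.384, -24.395, -0.001, 0.001, 0.0]
[0.202, 0.412, -24.395, -0.001, 0.001, 0.0]
[0.221, 0.44, -24.394, -0.001, 0.001, 0.0]
[-22.195, 23.291, 0.0, 0.0, 0.0, -0.023]
[-22.721, 22.778, 0.0, 0.0, 0.0, -0.023]
[-23.236, 22.254, 0.0, 0.0, 0.0, -0.023]
[-23.738, 21.717, 0.0, 0.0, 0.0, -0.023]
[-24.227, 21.17, 0.0, 0.0, 0.0, -0.023]
[-24.704, 20.611, 0.0, 0.0, 0.0, -0.023]
[-25.169, 20.042, 0.0, 0.0, 0.0, -0.023]
[-25.62, 19.462, 0.0, 0.0, 0.0, -0.023]
[-26.057, 18.872, 0.0, 0.0, 0.0, -0.023]
[-26.481, 18.272, 0.0, 0.0, 0.0, -0.023]
[-26.892, 17.662, 0.0, 0.0, 0.0, -0.023]
[-27.288, 17.044, 0.0, 0.0, 0.0, -0.023]
```

Request:
move_arm:
  increments:
    - [0,0,0.4,-24,0,0,0]
    - [0,0,0.4,-25,0,0,0]
    - [0,0,0.4,-25,0,0,0]
    - [0,0,0.4,-24,0,0,0]
    - [0,0,0,0,0,0,0]

```text
time: 7.12
tool_pos: [0.4515, 0.156, 0.264]
tool_rot: [-3.13, 0.008, 1.153]
contact_force: [0.0, 0.6, -4.6]
opening: 0.0139
```

Request:
move_arm:
  increments:
    - [0,-12,13,0,0,0,-0.012]
    - [0,-23,23,0,0,0,-0.023]
    - [0,-23,22,0,0,0,-0.023]
    - [0,-24,22,0,0,0,-0.023]
    - [0,-24,21,0,0,0,-0.023]
    - [0,-25,21,0,0,0,-0.023]

```text
time: 7.88
tool_pos: [0.5164, -0.0124, 0.2519]
tool_rot: [-3.113, 0.009, 1.289]
contact_force: [0.7, 0.2, -4.5]
opening: 0.0137
```

```bash
python3 - <<'E'
from h import *
o=robot.observe();p=o['tool_pos'];print(p,o['tool_rot'],o['opening'])
plan(p,o['tool_rot'],(.6,-.2,.265,np.radians(81.7)),6)
E
```

```text
[ 0.51635125 -0.01239368  0.25193116] [-3.11266348  0.00920755  1.28877807] 0.013659261206669996
[-26.172, 22.027, -2.575, -0.005, 0.001, -0.023]
[-26.666, 21.435, -2.5, -0.005, 0.001, -0.023]
[-27.146, 20.832, -2.429, -0.005, 0.001, -0.023]
[-27.613, 20.217, -2.361, -0.005, 0.001, -0.023]
[-28.066, 19.591, -2.296, -0.005, 0.001, -0.023]
[-28.504, 18.955, -2.235, -0.005, 0.001, -0.023]
```

Request:
move_arm:
  increments:
    - [0,-24,20,-5,-0.01,0.002,-0.02]
    - [0,-26,21,-5,-0.008,0.002,-0.02]
    - [0,-27,21,-4,-0.006,0.001,-0.02]
    - [0,-27,20,-3,-0.004,0.001,-0.02]

```text
time: 8.38
tool_pos: [0.5691, -0.1368, 0.2588]
tool_rot: [-3.127, 0.0, 1.371]
contact_force: [0.2, 0.3, -4.3]
opening: 0.0137
```

```bash
python3 - <<'E'
from h import *
o=robot.observe();p=o['tool_pos'];print(p,o['tool_rot'],o['opening'])
plan(p,o['tool_rot'],(.6,-.2,.265,np.radians(81.7)),3)
E
```

```text
[ 0.56908538 -0.13683419  0.25881286] [-3.12709869e+00  3.42239110e-04  1.37125652e+00] 0.013695010883726813
[-18.596, 14.243, -2.263, -0.005, -0.0, -0.018]
[-18.852, 13.912, -2.194, -0.005, -0.0, -0.018]
[-19.103, 13.577, -2.128, -0.005, -0.0, -0.018]
```

Request:
move_arm:
  increments:
    - [0,-19,14,-2,-0.005,0,-0.018]
    - [0,-19,13,-2,-0.005,0,-0.018]
    - [0,-15,11,-2,-0.005,0,-0.018]
    - [0,0,0,0,0,0,0]
    - [0,0,0,0,0,0,0]

```text
time: 9.0
tool_pos: [0.5951, -0.1988, 0.2522]
tool_rot: [-3.126, -0.005, 1.423]
contact_force: [-0.1, 0.0, -3.6]
opening: 0.0139
```

```bash
python3 - <<'E'
from h import *
c=snap('wrist','wrist4');s=snap('scene','scene4');d=snap('side','side4')
o=robot.observe();p=o['tool_pos'];print(p,o['tool_rot'],o['contact_force'],o['torque'],o['opening'])
plan(p,o['tool_rot'],(.6,-.2,.22,np.radians(81.7)),2)
Rm=R.from_euler('xyz',o['tool_rot']).as_matrix()
E=saddle(p[0],p[1],o['tool_rot'][2]-np.pi/2,p[2]-.0961)+rail(.6,-.2,np.radians(-8.3))
draw(c,E,'ov8',None,k=1.25);draw(s,E,'ov9',(140,130,150,150));draw(d,E,'ov10',(285,50,150,150))
a=cv2.imread('pics/ov9.png');b=cv2.imread('pics/ov10.png');cv2.imwrite('pics/ov910.png',cv2.resize(np.hstack([a,b]),None,fx=.66,fy=.66))
E
```

```text
[ 0.59540887 -0.19870454  0.25332998] [-3.12761408 -0.00414795  1.42415791] [ 0.87646878 -0.05842239 -4.10934463] [ 0.09728164 -0.1488921  -0.05695742] 0.013955318341792722
[-0.374, 2.598, 16.629, -0.007, -0.002, -0.001]
[-0.342, 2.482, 16.647, -0.007, -0.002, -0.001]
```

View pics/ov910.png

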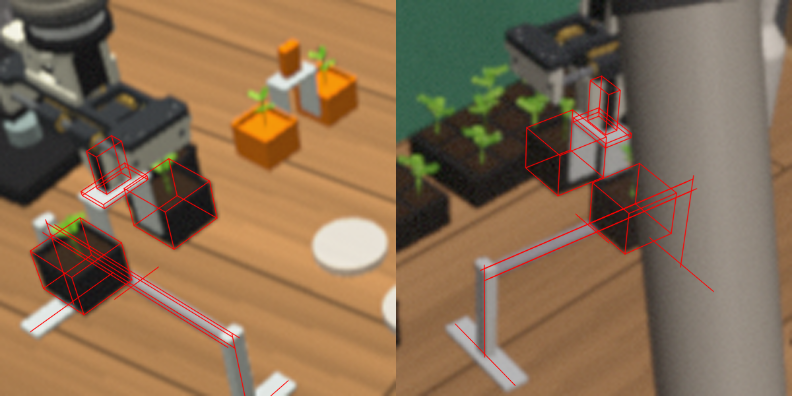

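View pics/ov8.png

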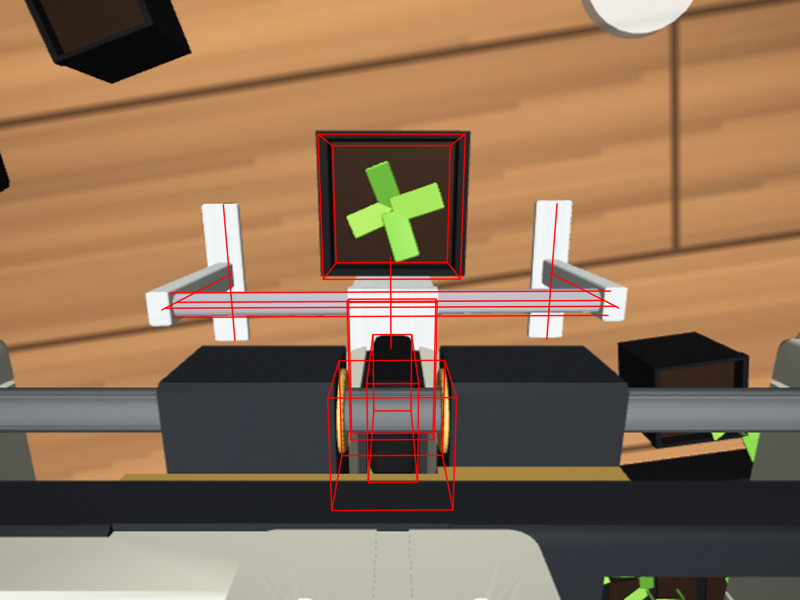

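The bar lies between the pots with the yaw matching, within about 2 mm. Next: descend in stages, correcting as it goes.

Request:
move_arm:
  increments:
    - [0,-1,2,14,-0.007,-0.002,0]
    - [0,-0.5,2,14,-0.006,-0.002,0]
    - [0,0,1,14,-0.003,0,0]
    - [0,0,0,0,0,0,0]

```text
time: 9.65
tool_pos: [0.6, -0.1986, 0.2112]
tool_rot: [3.137, 0.0, 1.426]
contact_force: [-0.5, 0.1, -3.4]
opening: 0.014
```

```bash
python3 - <<'E'
from h import *
o=robot.observe();p=o['tool_pos'];print(p,o['tool_rot'],o['contact_force'])
plan(p,o['tool_rot'],(.599,-.2,.16,np.radians(81.7)),4)
E
```

```text
[ 0.59999588 -0.19861913  0.21120064] [3.13733136e+00 1.37791259e-04 1.42631183e+00] [-0.53645864  0.13258784 -3.38724125]
[-0.376, -0.251, 12.799, 0.001, 0.0, 0.0]
[-0.376, -0.238, 12.8, 0.001, 0.0, 0.0]
[-0.377, -0.224, 12.8, 0.001, 0.0, 0.0]
[-0.377, -0.21, 12.8, 0.001, 0.0, 0.0]
```

Request:
move_arm:
  increments:
    - [0,-0.4,-0.3,13,0.002,0,0]
    - [0,-0.4,-0.5,13,0.002,0,0]
    - [0,-0.4,-1,13,0.003,0,0]
    - [0,-0.4,-1,10,0.003,0,0]
    - [0,0,0,0,0,0,0]

```text
time: 10.28
tool_pos: [0.5969, -0.1999, 0.1591]
tool_rot: [-3.135, 0.0, 1.426]
contact_force: [-0.2, 0.6, -5.0]
opening: 0.0141
```

```bash
python3 - <<'E'
from h import *
c=snap('wrist','wrist5');s=snap('scene','scene5')
o=robot.observe();p=o['tool_pos'];print(p,o['tool_rot'],o['contact_force'],o['torque'])
plan(p,o['tool_rot'],(.599,-.2,.137,np.radians(81.7)),3)
E=saddle(p[0],p[1],o['tool_rot'][2]-np.pi/2,p[2]-.0961)+rail(.599,-.2,np.radians(-8.3))
draw(c,E,'ov11',(100,60,440,360),k=1);draw(s,E,'ov12',(140,150,120,120),k=3)
a=cv2.imread('pics/ov11.png');b=cv2.imread('pics/ov12.png');cv2.imwrite('pics/ov1112.png',np.hstack([a,b]))
E
```

```text
[ 0.59756358 -0.20010361  0.16038192] [-3.13758611e+00  8.32169246e-04  1.42642655e+00] [ 0.07651146 -0.49085251 -4.96387839] [ 0.0887851  -0.1402164   0.01644259]
[0.11, 0.5, 7.792, -0.001, 0.0, 0.0]
[0.107, 0.49, 7.793, -0.001, 0.0, 0.0]
[0.105, 0.479, 7.793, -0.001, 0.0, 0.0]
```

View pics/ov1112.png

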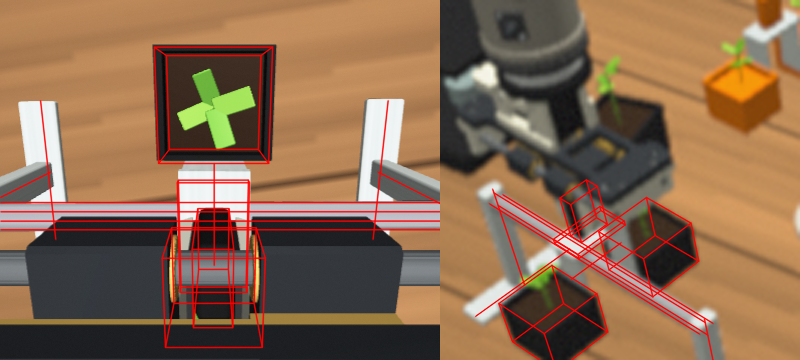

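The pots straddle the bar. I'll lower the last 24 mm gently.

Request:
move_arm:
  increments:
    - [0,0.1,0.3,8,-0.001,0,0]
    - [0,0.1,0,8,0,0,0]
    - [0,0,-0.3,6,0,0,0]
    - [0,0,0,0,0,0,0]

```text
time: 10.88
tool_pos: [0.598, -0.2001, 0.1377]
tool_rot: [-3.14, 0.001, 1.426]
contact_force: [-0.0, -0.1, -3.6]
opening: 0.0137
```

```bash
python3 - <<'E'
from h import *
o=robot.observe();p=o['tool_pos'];print(p,o['tool_rot'],o['contact_force'],o['torque'])
plan(p,o['tool_rot'],(.599,-.2,.136,np.radians(81.7)),1)
E
```

```text
[ 0.59796075 -0.20005878  0.13768564] [-3.14028790e+00  1.34455006e-03  1.42647542e+00] [-0.01669212 -0.13105135 -3.64067115] [ 0.03976866 -0.17817991 -0.02818252]
[0.21, 1.022, 1.684, -0.001, 0.001, 0.001]
```

Request:
move_arm:
  increments:
    - [0,0,0.3,1.7,0,0,0]
    - [0,0,0,1,0,0,0]
    - [0,0,0,0,0,0,0]

```text
time: 11.25
tool_pos: [0.5987, -0.2003, 0.1363]
tool_rot: [3.141, 0.002, 1.427]
contact_force: [0.3, -0.5, -4.3]
opening: 0.014
```

Request:
move_arm:
  increments:
    - [0,0,0,1.5,0,0,0]
    - [0,0,0,1,0,0,0]
    - [0,0,0,0,0,0,0]

```text
time: 11.62
tool_pos: [0.5988, -0.2003, 0.1362]
tool_rot: [3.139, 0.003, 1.427]
contact_force: [-0.9, 0.0, -2.6]
opening: 0.014
```

Request:
move_arm:
  increments:
    - [0,0,0,2,0,0,0]
    - [0,0,0,1.5,0,0,0]
    - [0,0,0,0,0,0,0]

```text
time: 12.0
tool_pos: [0.5989, -0.2004, 0.1362]
tool_rot: [3.137, 0.004, 1.427]
contact_force: [-0.7, 0.9, -2.9]
opening: 0.014
```

```bash
python3 - <<'E'
from h import *
c=snap('wrist','wrist6');s=snap('scene','scene6');d=snap('side','side6')
o=robot.observe();p=o['tool_pos'];print(p,o['tool_rot'],o['contact_force'],o['torque'])
cr=lambda c,x,y:cv2.resize(c['img'][y:y+110,x:x+110,::-1],(400,400),interpolation=2)
cv2.imwrite('pics/now6.png',np.hstack([cr(s,140,185),cr(d,310,80)]))
E=saddle(p[0],p[1],o['tool_rot'][2]-np.pi/2,p[2]-.0961)+rail(.599,-.2,np.radians(-8.3))
draw(c,E,'ov13',k=1.25)
E
```

```text
[ 0.59902719 -0.20040027  0.13606691] [3.13713455 0.00340679 1.42681157] [-2.62593928 -0.12293188  3.6495527 ] [0.30003924 0.27315501 0.03162718]
```

View pics/now6.png

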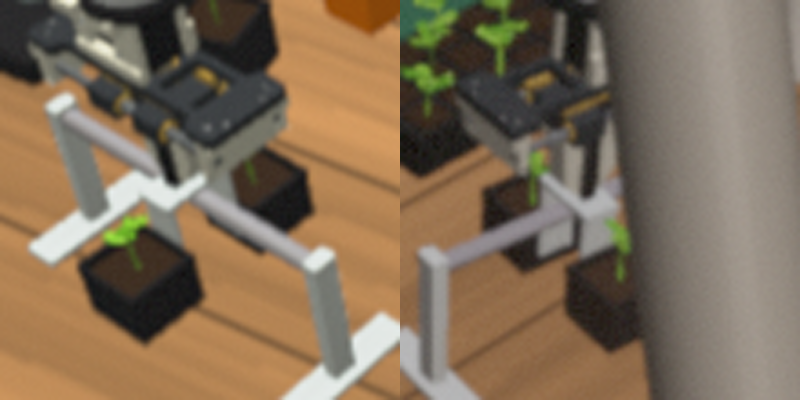

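View pics/ov13.png

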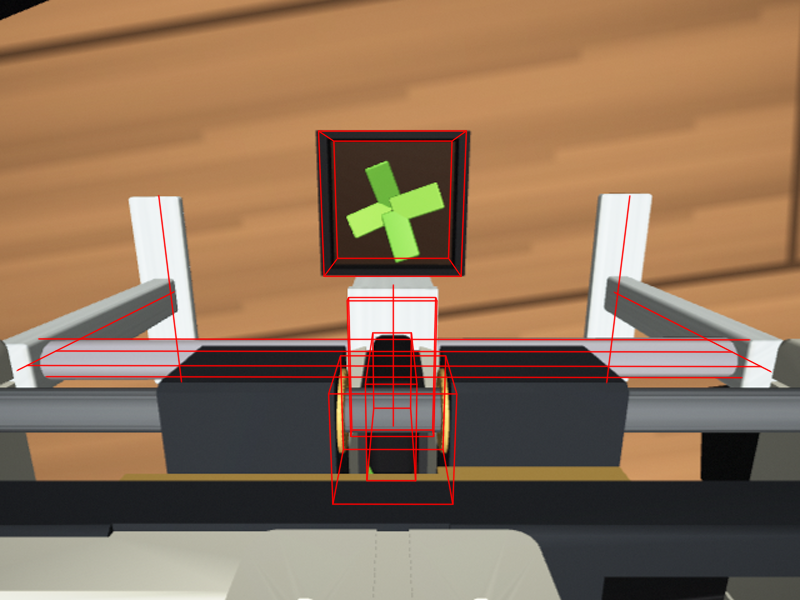

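It's seated: the tool height matches pots at 40 mm, Fz has gone from -4 to +3.6 N, and the pictures show the bridge on the bar. Now I'll release.

Request:
move_arm:
  increments:
    - [40,0,0,0,0,0,0]
    - [40,0,0,0,0,0,0]
    - [40,0,0,0,0,0,0]
    - [40,0,0,0,0,0,0]

```text
time: 12.65
tool_pos: [0.6001, -0.2009, 0.1356]
tool_rot: [3.135, 0.004, 1.427]
contact_force: [0.4, -0.1, 0.3]
opening: 0.0398
```

```bash
python3 - <<'E'
from h import *
c=snap('wrist','wrist7')
o=robot.observe();p=o['tool_pos'];print(p,o['tool_rot'],o['contact_force'],o['opening'])
plan(p,o['tool_rot'],(.599,-.2,.137,np.radians(81.7)),1)
E
```

```text
[ 0.60009193 -0.20094542  0.13560902] [3.13503542 0.00395203 1.42664078] [ 0.59558179 -0.68282395  0.06935119] 0.04020038066531893
[0.773, -1.207, -1.402, 0.007, 0.004, 0.001]
```

View pics/wrist7.png

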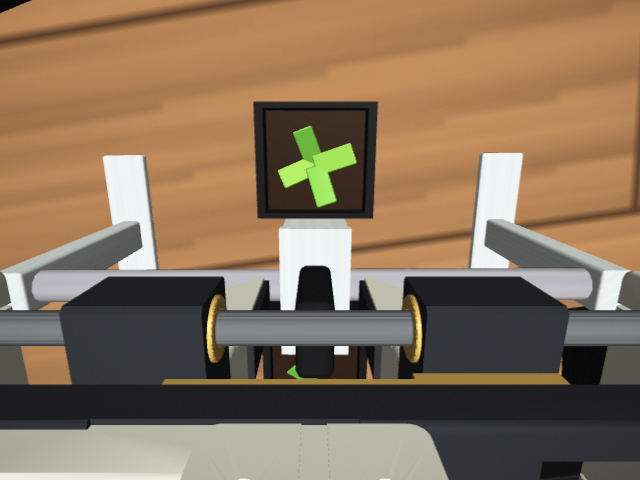

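It's released and hanging. Retreat straight up.

Request:
move_arm:
  increments:
    - [50,0,0,-8,0,0,0]
    - [50,0,0,-15,0,0,0]
    - [50,0,0,-25,0,0,0]
    - [50,0,0,-35,0,0,0]
    - [50,0,0,-40,0,0,0]
    - [50,0,0,-30,0,0,0]
    - [50,0,0,0,0,0,0]

```text
time: 13.58
tool_pos: [0.5994, -0.2003, 0.3005]
tool_rot: [3.129, 0.006, 1.427]
contact_force: [-0.3, 0.4, -0.3]
opening: 0.0501
```

```bash
python3 - <<'E'
from h import *
c=snap('wrist','wrist8');s=snap('scene','scene8');d=snap('side','side8')
o=robot.observe();p=o['tool_pos'];print(p,o['tool_rot'],o['contact_force'],o['opening'],o['time'])
E=saddle(.599,-.2,np.radians(-8.3),.04)+rail(.599,-.2,np.radians(-8.3))
draw(c,E,'ov14',k=1.25)
cr=lambda c,x,y:cv2.resize(c['img'][y:y+110,x:x+110,::-1],(400,400),interpolation=2)
draw(s,E,'a',(140,185,110,110),k=4)
cv2.imwrite('pics/now8.png',np.hstack([cr(s,140,185),cv2.resize(cv2.imread('pics/a.png'),(400,400))]))
E
```

```text
[ 0.59810776 -0.1996787   0.29585507] [3.1364124  0.00350918 1.42662525] [ 1.23415142  0.53610241 -0.52198412] 0.04994900897097722 13.725
```

View pics/now8.png

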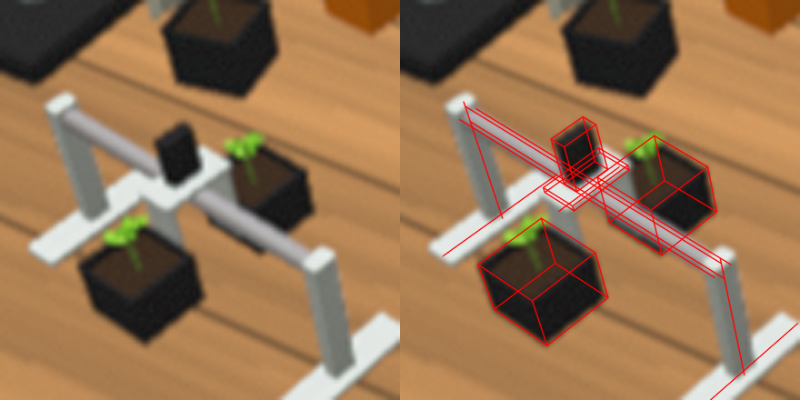

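View pics/ov14.png

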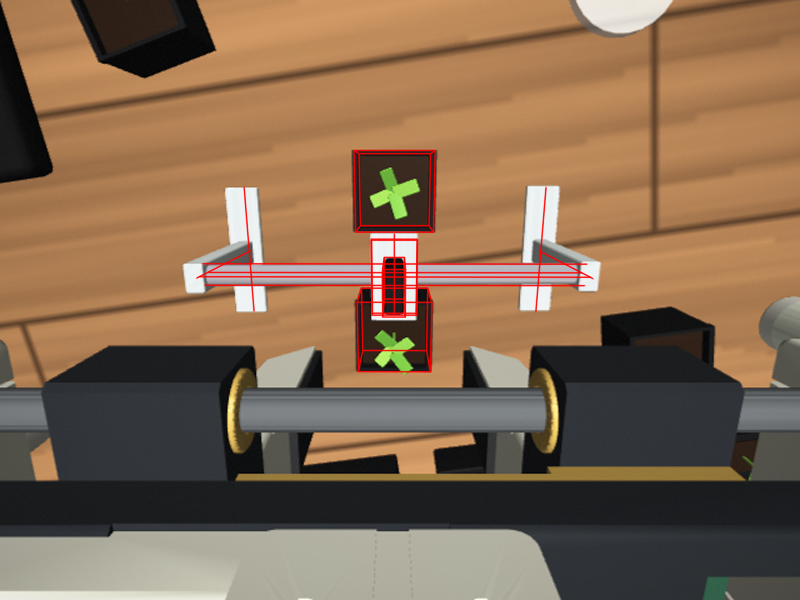

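View pics/scene8.png

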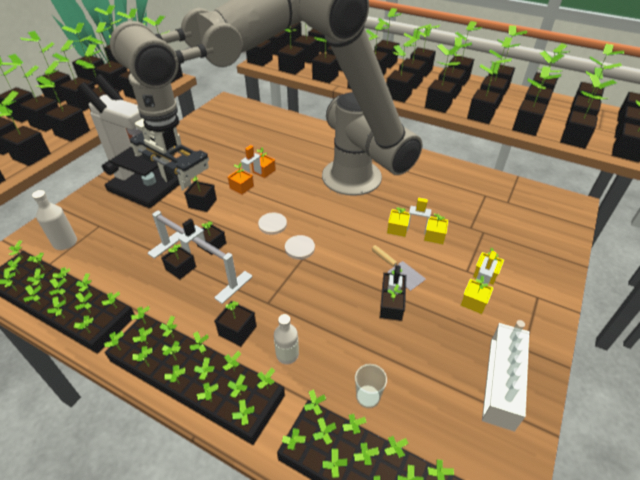

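The planter hangs level at mid-bar, with a pot on each side. The twin is unmoved at (393,295), and the gripper is clear. Handing in.

```bash
python3 - <<'E'
from cell import robot
print(robot.hand_in())
E
```

```text
the job is handed in; nothing more can be done
None
```

I picked up the black gapped saddle planter by its grip tab and hung it by its bridge over the middle of the rail's bar, one pot on each side. I then let go, moved the gripper straight up and handed in at about 13.7 s of the 42 s allowed.

- **Placement:** the last scene and wrist pictures match the expected pose to about 2 mm: level, pots 40 mm above the bench, and within about 2 mm of mid-bar. It held still from release until the arm was about 160 mm higher.
- **Contact:** the gripper was touching nothing at the end. Every contact force reading stayed within about 6 N.
- **Other planters:** the back-to-back twin and the orange and yellow look-alikes look unmoved.
- **Disagreement:** the arm strayed from its commanded pose by up to about 13 mm and 1.6° while moving. I corrected this before the grasp and again over the rail. No check failed at the end.

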